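Hang the washed saddle caddy back on the drying rail

ROBOT

A 7-joint arm with a two-finger parallel gripper is mounted at the origin on the work surface. World frame = base frame: x ahead of the robot, y to its left, z up, the work surface at z = 0. Lengths are in m, angles in rad, forces in N, time in s.
With the tool pointing down it reaches from about 0.425 to 0.925 m from the base axis. Payload 6.8 kg.
Tool frame: the origin (TCP) lies at the very end of the fingers, on their centre line; the grasp point (between the pads) lies 19 mm behind it; z points along the fingers, x is the direction in which the jaws open and shut, and the axes are right-handed (so a half turn about z gives the same grasp; the last joint's range is limited). The gripper opens to 85 mm and grips with 20 to 120 N. Pads are 22 mm wide; open, the fingers measure 114 mm over their backs; the gripper's body (76 mm by 85 mm) begins 54 mm behind the grasp point. The pads swing forward as they close: fully open they stand 13 mm farther back than shut.
Start: joints at [-1.43, 0.477, 0.022, 1.555, -0.011, 1.109, -0.083], TCP at [0.166, 0.654, 0.208] pointing down, gripper open.
Joint ranges: [-2.96, 2.96], [-0.34, 2.1], [-1.41, 1.46], [0.24, 2.44], [-1.37, 4.51], [0.17, 1.92], [-2.96, 2.96]. Speed limits (rad/s): [2.39, 2.39, 3.14, 3.14, 3.14, 3.14, 3.14].

INTERFACE

Orientations are given as a rotation vector (axis times angle).
In Python, from bench import r, grab_frame gives the robot as it stands. The module is installed in compiled form; this text tells all that it offers.
- The arm moves only by the tool send_rows, never from a script. Its argument "series" is a list of rows, each a list of 2 entries, a list of its own where there are three numbers: the shift along the tool's x, y, z in m, then the turn, a rotation vector about the tool's x, y, z in units of 5 degrees (1.0 is 5 degrees). A call has 1 to 20 rows; each row shifts and turns the commanded pose from where the row before left it, along the tool's axes as they then stand; what a row does not reach is not made up. A row lasts 1/8 s, in which the tool goes at most 62.5 mm and 10.7 degrees, less where a joint would pass 70% of its speed; a pose out of reach is approached as far as the arm can. A call is refused whole if a number of a shift passes 0.0625 or a number of a turn 1, either way. A call with a gripper value outside its range is refused whole. "fingers" is the closure in counts, from 0 (fully open) to 255 (shut), set as the call begins (left out, the last holds). The fingers move at their own pace and stop on an object; "grip_force" is the grip in N (left out, the last holds). Time passes only in rows, so rows that do not move let the fingers close. It gives the time, the measured TCP pose, the force and the opening at its end, in the units of the state.
- r.get_obs(): the state, without advancing time (a new reading comes with each control period).
- grab_frame(name): name is "scene" or "top"; returns a dict with "frame" (420x560x3 uint8, red, green, blue), "fx", "fy", "cx", "cy" (pixels), "origin" and "rotation" of the camera in the world. Camera axes: x right, y down, z forward; pixel columns grow to the right and rows downward; lengths in m; the calibration is good to about 2 mm. A picture is of the moment at which its call begins. There is no depth.
- r.hand_in(): hands the job in, once; it reports no verdict.
The state is a dict: "clock": time; "joints": joint angles; "qvel": joint speeds; "tau": joint torques, N m; "tcp_pos": TCP position; "orientation": TCP orientation; "contact_force": force on the tool from outside, world axes, zero at the start; "moment": the same for the moment, N m; "grip_width": finger opening in m.
Only numpy, scipy, OpenCV 4.12 (cv2) and the standard library are available. Lean on these libraries where they do the work, as an engineer would, in place of code of your own. Each camera call takes 0.05 s, during which the arm holds its last target.

TASK

Hang the washed steel caddy back on the drying rail, astride the bar with one basket on each side, and slide it along until its end butts against the collar at the left-hand end (seen from the robot), so that it drips into the tray. Set it down on the bar gently, without pressing hard, let go only once it rests there so that it never drops, and leave the apples, the cup and the jar where they are.

Things in the scene. Friction and masses are not known exactly. Their poses are not given: they have to be found in the camera images.
- caddy: Loose empty steel double sink caddy, 0.2 to 0.45 kg, 112 mm across (x), 100 mm long (y), 104 mm tall, the same turned half round. Origin: centre of its underside, z up; starts upright on the counter. A slot open below runs along y through its middle; beside it, on each side, an open basket out to x = 56 mm, 40 mm high from the underside.
- caddy_web (a point): Centre of the underside of the web that closes the caddy's slot on top, 60 mm above its underside; this web comes to lie on the bar. The slot is 24 mm wide, between two upright 3 mm sheets as long as the caddy; small 45 degree strips fill its top corners and do not touch a centred bar. The web is 3 mm thick.
- caddy_grip (a point): Where to hold the caddy: the grey grip block on top, 12 mm thick (caddy x), 60 mm long (y), reaching from 78 to 104 mm above the underside, on two 8 mm stems. This point lies inside it, on its middle line, 92 mm above the underside; the web's top is 29 mm below it.
- rail: Fixed drying rail: 16 mm posts at y = -150 and 150 mm, 205 mm tall with ball caps, and a level round steel bar, 16 mm thick, right above the y axis (x = 0). Origin: on the counter midway between the posts; +y along the bar to the left-hand end, within 0.35 rad of world y. A white tray 12 mm high lies under the left end (x = -75 to 75, y = 8 to 124 mm).
- bar_foot (a point): Point on the counter under the bar's middle. The bar's height differs each time and is not reported: its axis is clamped 130 to 175 mm above the counter. Find it by touch or sight. Clamps are shut and stay so; the bar does not give. Over 30 N between caddy and rail is too hard, and a drop of 5 mm or more can count as a fall.
- left_stop (a point): Point on the counter straight below the inner face of the left-hand collar, 133 mm along the rail's y. The collars are 34 mm cubes that hold the bar at the posts, at the bar's height; the right-hand one's inner face is at y = -133 mm. The caddy butts against the left one when its origin is at y = 83 mm.
- apple_plate: Bystander: white plate, 170 mm wide, with three green apples, 82 mm tall, origin under its centre. Leave it.
- cup: Bystander: white cup, 72 mm wide, 75 mm tall, origin under its centre. Leave it.
- jar: Bystander: glass jar with a steel cap, 60 mm wide, 100 mm tall, origin under its centre. Leave it.
Mind the look-alikes: they are no part of the job. Of the things that look like the caddy, the largest one is meant.

How it is judged:
By the outcome, as a careful person would: the job done as asked, in the order asked, and still so for the second after the job is handed in, with the robot touching nothing.
It also fails if it takes over 48 s, if anything falls off the work surface, if the arm or the gripper's body presses on something with over 40 N, if the wrist force passes 120 N, or if a joint passes its speed limit or range.

## Working session

There is one attempt and no reset: what is moved stays moved. The work goes in short steps, Python scripts to look and compute and a tool call to move; the robot and the scene stay as the last step left them, time stands still between calls to the robot, and variables do not carry over. Pictures are saved under pics/ and viewed, and the job is handed in when it is done.

Besides the shell and the picture viewer there is one more tool, called after ">>>" by a JSON object that holds its "fn" and its "kwargs". send_rows: Moves the arm, as the interface text tells. Its arguments: {"type":"object","properties":{"series":{"type":"array"},"fingers":{"type":"number"},"grip_force":{"type":"number"}},"required":["series"]}

```bash
mkdir -p pics; cat > h.py <<'E'
from bench import r, grab_frame
import numpy as np, cv2
from scipy.spatial.transform import Rotation as R
def ray(f,u,v):
    d=np.array([(u-f["cx"])/f["fx"],(v-f["cy"])/f["fy"],1.0]); return np.array(f["origin"]),np.array(f["rotation"])@d
def onz(f,u,v,z):
    o,d=ray(f,u,v); return o+d*(z-o[2])/d[2]
def proj(f,p):
    c=np.array(f["rotation"]).T@(np.array(p)-np.array(f["origin"])); return f["fx"]*c[0]/c[2]+f["cx"],f["fy"]*c[1]/c[2]+f["cy"]
E
python3 - <<'E'
from h import *
import pickle
for n in ("scene","top"):
    f=grab_frame(n); pickle.dump(f,open(f"pics/{n}0.pkl","wb"))
    cv2.imwrite(f"pics/{n}0.png",cv2.cvtColor(f["frame"],cv2.COLOR_RGB2BGR))
    print(n,f["fx"],f["cx"],f["cy"],np.round(f["origin"],3),np.round(f["rotation"],3).tolist())
o=r.get_obs(); print({k:np.round(v,3) for k,v in o.items()})
E
```

```text
scene 395.3458491280822 274.34687986797917 219.04557785479534 [1.458 0.309 0.855] [-1.401, -2.014, 0.955]
top 404.75177176522016 284.9697017510676 202.16846570740404 [ 0.384 -0.015  1.259] [-2.167, 2.102, -0.206]
{'clock': np.float64(0.1), 'joints': array([-1.43 ,  0.478,  0.022,  1.556, -0.012,  1.109, -0.083]), 'qvel': array([-0.001,  0.001, -0.   , -0.005,  0.002,  0.001,  0.001]), 'tau': array([ 4.0000e-03, -5.9775e+01,  1.6130e+00, -2.8196e+01,  1.3000e-02,
        5.0000e-03,  0.0000e+00]), 'tcp_pos': array([0.166, 0.654, 0.207]), 'orientation': array([ 2.479e+00,  1.928e+00, -2.000e-03]), 'contact_force': array([ 0.624, -0.236,  0.155]), 'moment': array([-0.05 ,  0.021,  0.04 ]), 'grip_width': np.float64(0.086)}
```

```bash
sed -i 's/np.array(f\["rotation"\])/rot(f)/g' h.py; echo '
def rot(f): return R.from_rotvec(f["rotation"]).as_matrix()' >> h.py
python3 - <<'E'
from h import *
import pickle
for n in ("scene","top"):
    f=pickle.load(open(f"pics/{n}0.pkl","rb"))
    print(n,proj(f,[0.166,.654,.208]),rot(f).round(2).tolist())
E
```

```text
scene (np.float64(511.87578723875026), np.float64(163.95648567816966)) [[-0.34, 0.59, -0.73], [0.94, 0.22, -0.26], [0.01, -0.78, -0.63]]
top (np.float64(1.1406443025230146), np.float64(357.4068531030068)) [[0.03, -0.98, 0.18], [-1.0, -0.03, -0.01], [0.02, -0.18, -0.98]]
```

View pics/scene0.png

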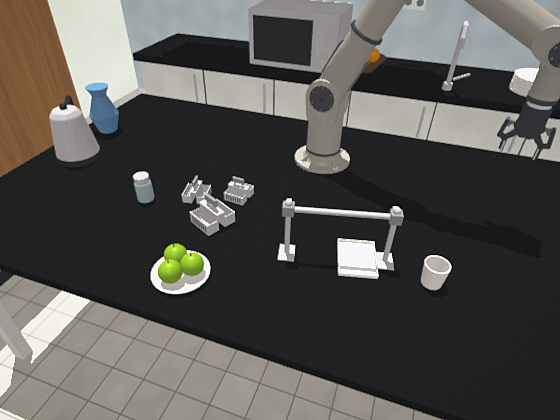

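View pics/top0.png

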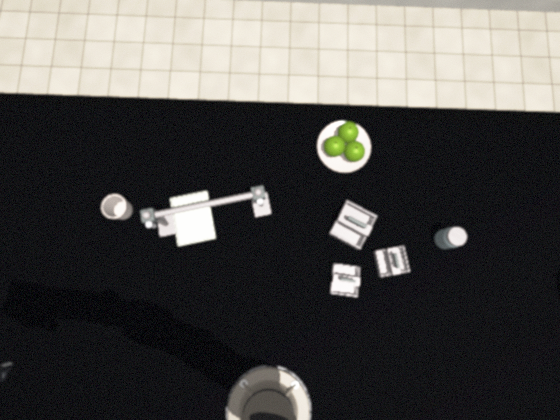

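Three things look like the caddy. In the top view they are at (354,225), which is the largest, (393,262) and (346,281). In the scene view they are at (212,213), (238,190) and (196,190). I'll check the largest one in a close crop, along with the rail.

```bash
python3 - <<'E'
import cv2,numpy as np
a=cv2.imread("pics/top0.png");b=cv2.imread("pics/scene0.png")
c=cv2.resize(a[185:305,320:420],None,fx=5,fy=5,interpolation=cv2.INTER_CUBIC)[:600]
cv2.imwrite("pics/c1.png",c)
cv2.imwrite("pics/c2.png",cv2.resize(b[165:245,170:270],None,fx=7,fy=7,interpolation=cv2.INTER_CUBIC))
cv2.imwrite("pics/c3.png",cv2.resize(a[175:255,130:280],None,fx=5,fy=5,interpolation=cv2.INTER_CUBIC))
cv2.imwrite("pics/c4.png",cv2.resize(b[190:290,265:415],None,fx=5,fy=5,interpolation=cv2.INTER_CUBIC))
E
```

```text
(no output)
```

View pics/c1.png

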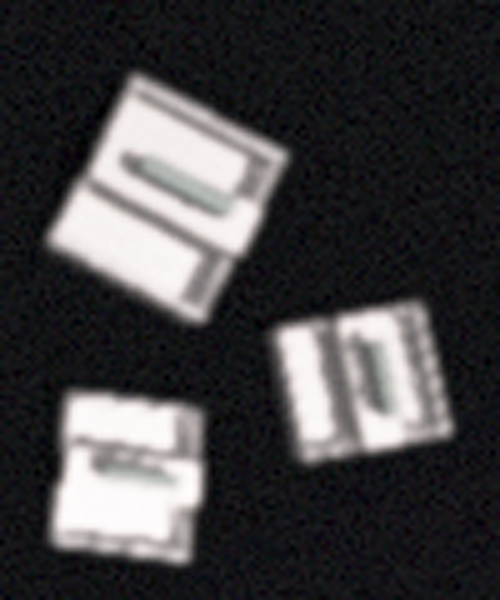

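View pics/c2.png

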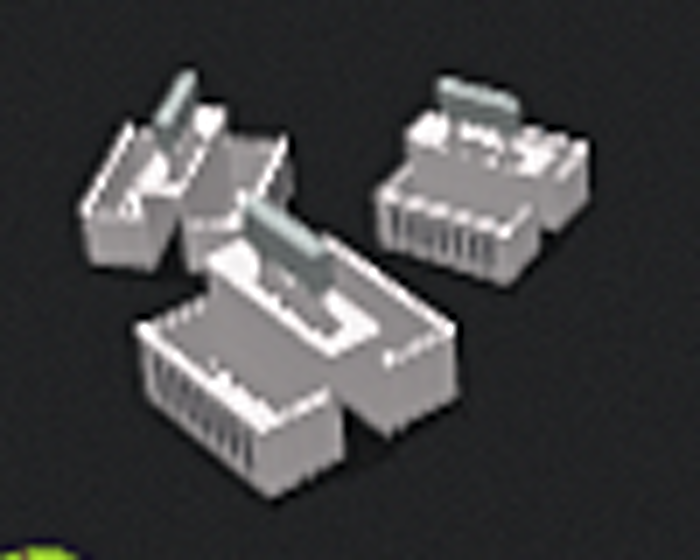

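View pics/c3.png

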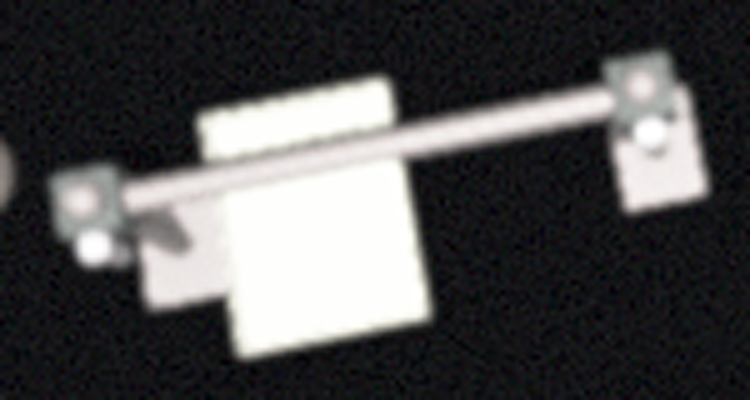

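View pics/c4.png

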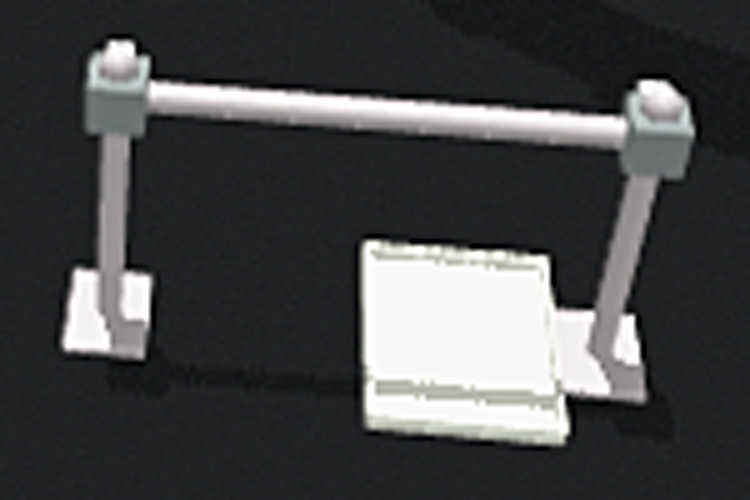

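The crops confirm the choice: the caddy at top (354,225) is clearly larger than the other two, and its grip block runs from about (344,216) to (367,227). Next I'll measure the caddy and the rail.

```bash
cat > m.py <<'E'
from h import *
import pickle
T=pickle.load(open("pics/top0.pkl","rb"));S=pickle.load(open("pics/scene0.pkl","rb"))
# caddy rim corners from contour
g=cv2.cvtColor(T["frame"],cv2.COLOR_RGB2GRAY)
m=(g>75).astype(np.uint8)
cs,_=cv2.findContours(m,cv2.RETR_EXTERNAL,cv2.CHAIN_APPROX_NONE)
for c in cs:
    if cv2.pointPolygonTest(c,(354,225),True)>-15 and cv2.contourArea(c)>300:
        rc=cv2.minAreaRect(c);print("rect",rc,cv2.contourArea(c))
cr=np.array([(133,73),(290,155),(207,325),(47,242)]);cr=(cr+.5)/5-.5+[320,185]
P=np.array([onz(T,*c,.04) for c in cr]);print(P.round(4).tolist())
print("sides",[np.linalg.norm(P[i]-P[(i+1)%4]).round(4) for i in range(4)],"centre",P.mean(0))
d=P[1]-P[0]+P[2]-P[3];print("yaw(y axis candidates)",np.degrees(np.arctan2(d[1],d[0])))
for e in ((120,158),(238,205)):
    pass
q=(np.array([(122,158),(238,203)])+.5)/5-.5+[320,185]
G=[onz(T,*c,.104) for c in q];print("grip top",G,np.degrees(np.arctan2(*(G[1]-G[0])[[1,0]])))
# bar centreline
def cent(f,cols,v0,v1):
    g=cv2.cvtColor(f["frame"],cv2.COLOR_RGB2GRAY).astype(float);out=[]
    for u in cols:
        a=int(v0+(v1-v0)*(u-cols[0])/(cols[-1]-cols[0])); col=g[a-7:a+8,u]
        w=np.clip(col-60,0,None);out.append((u,(w*np.arange(a-7,a+8)).sum()/w.sum()))
    return np.array(out)
tc=cent(T,range(218,249),203,196); sc=cent(S,range(300,388),211,216)
def plane(f,pts):
    k=np.polyfit(pts[:,0],pts[:,1],1);print("fit",k,"res",np.std(pts[:,1]-np.polyval(k,pts[:,0])))
    o,d1=ray(f,pts[0,0],np.polyval(k,pts[0,0]));_,d2=ray(f,pts[-1,0],np.polyval(k,pts[-1,0]))
    n=np.cross(d1,d2);n/=np.linalg.norm(n);return o,n
o1,n1=plane(T,tc);o2,n2=plane(S,sc)
d=np.cross(n1,n2);d/=np.linalg.norm(d)
if d[1]<0:d=-d
A=np.array([n1,n2,[0,1,0]]);p=np.linalg.solve(A,[n1@o1,n2@o2,.25])
print("bar pt",p,"dir",d,"yaw from y deg",np.degrees(np.arctan2(-d[0],d[1])))
def on(f,u,v,axis):
    o,e=ray(f,u,v); # closest point on line
    M=np.c_[d,-e];s=np.linalg.lstsq(M,o-p,rcond=None)[0];return p+s[0]*d
c=lambda x,y,x0,y0:((x+.5)/5-.5+x0,(y+.5)/5-.5+y0)
for f,q in ((T,c(125,192,130,175)),(T,c(608,98,130,175)),(S,c(625,131,265,190)),(S,c(150,96,265,190))):
    print("end",on(f,*q,0).round(4), q)
E
python3 m.py
```

```text
rect ((353.48443603515625, 224.59170532226562), (37.17647171020508, 39.882354736328125), 28.07248878479004) 1379.0
[[0.6186, -0.2175, 0.04], [0.5707, -0.3138, 0.04], [0.4658, -0.2625, 0.04], [0.5128, -0.1656, 0.04]]
sides [np.float64(0.1075), np.float64(0.1168), np.float64(0.1077), np.float64(0.1178)] centre [ 0.54198177 -0.23987008  0.04      ]
yaw(y axis candidates) -116.18529940188539
grip top [array([ 0.55611168, -0.20065048,  0.104     ]), array([ 0.53202496, -0.26773345,  0.104     ])] -109.75110904740193
fit [-2.04268873e-01  2.46040770e+02] res 0.026109012486605923
fit [7.61595214e-02 1.85886692e+02] res 0.07177470427698866
bar pt [0.551448   0.25       0.17607843] dir [-2.36132084e-01  9.71720967e-01 -2.16982426e-05] yaw from y deg 13.658364670597729
end [0.5343 0.3207 0.1761] (154.6, 213.0)
end [0.5966 0.0642 0.1761] (251.2, 194.2)
end [0.534  0.3217 0.1761] (389.6, 215.8)
end [0.5966 0.0642 0.1761] (294.6, 208.8)
```

```bash
cat > m2.py <<'E'
from h import *
import pickle
T=pickle.load(open("pics/top0.pkl","rb"));S=pickle.load(open("pics/scene0.pkl","rb"))
c=np.array([.543,-.2385]);a=np.radians(63.8)   # caddy y dir
Y=np.array([np.cos(a),np.sin(a)]);X=np.array([Y[1],-Y[0]])
def L(x,y,z): return [*(c+x*X+y*Y),z]
pts=[("g",x,y,.104) for x in(-.006,.006) for y in(-.03,.03)]+[("r",x,y,.04) for x in(-.056,.056) for y in(-.05,.05)]+[("b",x,y,0) for x in(-.056,.056) for y in(-.05,.05)]
for f,n,o,k,sz in ((T,"top",(320,185),8,(65,100)),(S,"scene",(175,170),10,(70,80))):
    im=cv2.imread(f"pics/{n}0.png")[o[1]:o[1]+sz[0],o[0]:o[0]+sz[1]]
    im=cv2.resize(im,None,fx=k,fy=k,interpolation=cv2.INTER_CUBIC)[:600]
    for t,x,y,z in pts:
        u,v=proj(f,L(x,y,z));q=(int((u+.5-o[0])*k),int((v+.5-o[1])*k))
        cv2.circle(im,q,4,dict(g=(0,0,255),r=(0,200,0),b=(255,100,0))[t],-1)
    cv2.imwrite(f"pics/ov_{n}.png",im[:600,:800])
E
python3 m2.py
```

```text
(no output)
```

View pics/ov_top.png

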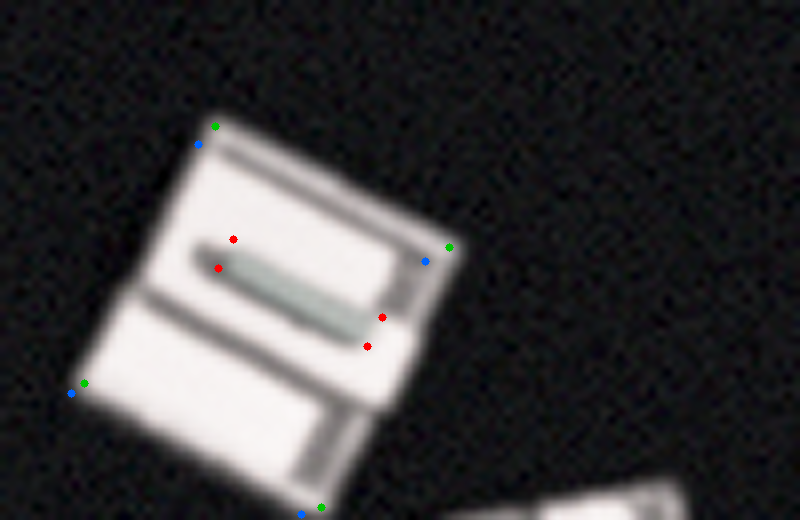

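View pics/ov_scene.png

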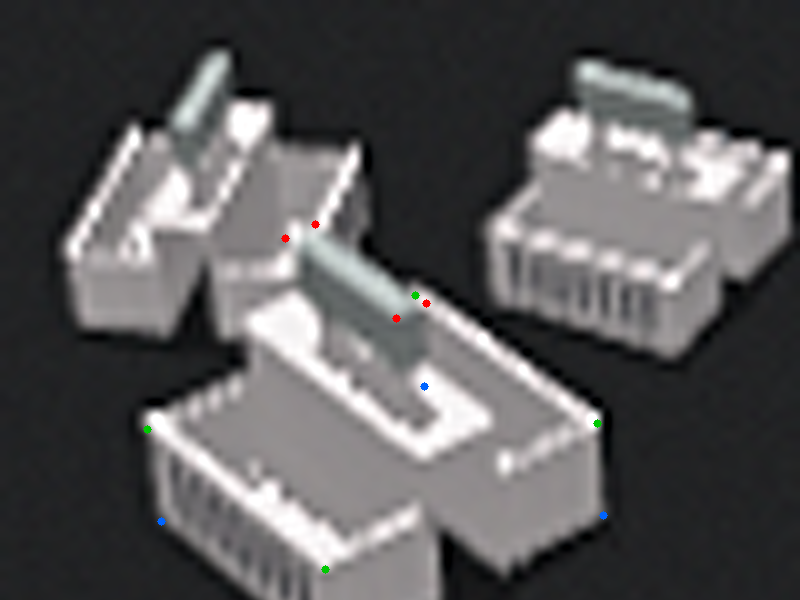

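>>> {"fn": "send_rows", "kwargs": {"series": [[[0, 0, -0.05], [0, 0, 0]], [[0, 0, -0.05], [0, 0, 0]], [[-0.006, 0.058, 0], [0, 0, 1]], [[-0.006, 0.058, 0], [0, 0, 1]], [[-0.006, 0.057, 0], [0, 0, 1]], [[-0.006, 0.057, 0], [0, 0, 1]]], "fingers": 0, "grip_force": 40}}

```text
clock: 0.85
tcp_pos: [0.3715, 0.5461, 0.307]
orientation: [2.779, 1.464, -0.001]
contact_force: [0.0, 1.1, 0.7]
grip_width: 0.0855
```

The overlay of my estimate matches both views: rim corners fall on the rim, and grip points on the block. Caddy centre is (0.543, -0.2385), with its y axis at 63.8°. Carrying on with the reach.

```bash
cat >> h.py <<'E'
def st():
    o=r.get_obs();M=R.from_rotvec(o["orientation"]).as_matrix();return o,M
def need(target,az):
    """target TCP, desired azimuth deg of tool x, tool straight down: total shift in present tool axes, and tilt/turn in units"""
    o,M=st();a=np.radians(az);x=np.array([np.cos(a),np.sin(a),0]);z=np.array([0,0,-1.]);D=np.c_[x,np.cross(z,x),z]
    print("clock",o["clock"].round(2),"tcp",o["tcp_pos"].round(4),"xaz",np.degrees(np.arctan2(M[1,0],M[0,0])).round(2),"F",o["contact_force"].round(1),"w",round(float(o["grip_width"]),4))
    print("shift tool",(M.T@(np.array(target)-o["tcp_pos"])).round(4),"turn units",(np.degrees(R.from_matrix(M.T@D).as_rotvec())/5).round(3))
    print("joints",o["joints"].round(2))
E
python3 - <<'E'
from h import *
need([.543,-.2385,.2],-26.2)
o,M=st();p=o["tcp_pos"].copy();print(M.round(3))
for i in range(16):
    sh=np.array([-.006,.055-.0002*i,0]);p=p+M@sh;M=M@R.from_rotvec([0,0,np.radians(5)]).as_matrix()
    if i in(7,15):print(p,np.degrees(np.arctan2(M[1,0],M[0,0])))
E
```

```text
Traceback (most recent call last):
  File "h.py", line 17, in need
    print("clock",o["clock"].round(2),"tcp",o["tcp_pos"].round(4),"xaz",np.degrees(np.arctan2(M[1,0],M[0,0])).round(2),"F",o["contact_force"].round(1),"w",round(float(o["grip_width"]),4))
                  ^^^^^^^^^^^^^^^^
AttributeError: 'float' object has no attribute 'round'
```

```bash
sed -i 's/o\["clock"\].round(2)/round(o["clock"],2)/;s/    o=r.get_obs();M=/    o={k:np.array(v) if np.ndim(v) else float(v) for k,v in r.get_obs().items()};M=/' h.py
python3 - <<'E'
from h import *
need([.543,-.2385,.2],-26.2)
o,M=st();p=o["tcp_pos"].copy();print(M.round(3))
for i in range(16):
    sh=np.array([-.006,.055-.0002*i,0]);p=p+M@sh;M=M@R.from_rotvec([0,0,np.radians(5)]).as_matrix()
    if i in(7,15):print(p,np.degrees(np.arctan2(M[1,0],M[0,0])))
E
```

```text
clock 0.85 tcp [0.3715 0.5461 0.307 ] xaz 55.58 F [0.  1.1 0.7] w 0.0855
shift tool [-0.5502  0.585   0.1075] turn units [8.0000e-03 6.0000e-03 1.6355e+01]
joints [-1.19  0.39  0.17  1.48 -0.07  1.29 -0.04]
[[ 0.565  0.825 -0.   ]
 [ 0.825 -0.565 -0.001]
 [-0.001  0.    -1.   ]]
[0.59757144 0.18238414 0.3072036 ] 15.57689062619043
[ 0.53740903 -0.22904988  0.30751613] -24.423100562141762
```

>>> {"fn": "send_rows", "kwargs": {"series": [[[-0.006, 0.055, 0], [0, 0, 1]], [[-0.006, 0.055, 0], [0, 0, 1]], [[-0.006, 0.055, 0], [0, 0, 1]], [[-0.006, 0.055, 0], [0, 0, 1]], [[-0.006, 0.054, 0], [0, 0, 1]], [[-0.006, 0.054, 0], [0, 0, 1]], [[-0.006, 0.054, 0], [0, 0, 1]], [[-0.006, 0.054, 0], [0, 0, 1]], [[-0.006, 0.053, 0], [0, 0, 1]], [[-0.006, 0.053, 0], [0, 0, 1]], [[-0.006, 0.053, 0], [0, 0, 1]], [[-0.006, 0.053, 0], [0, 0, 1]], [[-0.006, 0.053, 0.03], [0, 0, 1]], [[-0.006, 0.053, 0.03], [0, 0, 1]], [[-0.005, 0.052, 0.03], [0, 0, 1]], [[-0.005, 0.052, 0], [0, 0, 1]], [[0, 0, 0], [0, 0, 0]]]}}

```text
clock: 2.98
tcp_pos: [0.5376, -0.2346, 0.2174]
orientation: [3.066, -0.674, -0.002]
contact_force: [0.9, 0.4, 0.7]
grip_width: 0.0857
```

```bash
python3 - <<'E'
from h import *
need([.543,-.2385,.073],-26.2)
for n in ("scene","top"):
    f=grab_frame(n);cv2.imwrite(f"pics/{n}1.png",cv2.cvtColor(f["frame"],cv2.COLOR_RGB2BGR))
E
```

```text
clock 2.98 tcp [ 0.5376 -0.2346  0.2174] xaz -24.79 F [0.9 0.4 0.7] w 0.0857
shift tool [0.0066 0.0009 0.1444] turn units [0.026 0.009 0.283]
joints [-0.23  0.38  0.7   1.8  -0.27  1.06  0.13]
```

>>> {"fn": "send_rows", "kwargs": {"series": [[[0.0065, 0.001, 0.02], [0, 0, 0.28]], [[0, 0, 0.04], [0, 0, 0]], [[0, 0, 0.04], [0, 0, 0]], [[0, 0, 0.03], [0, 0, 0]], [[0, 0, 0.0145], [0, 0, 0]], [[0, 0, 0], [0, 0, 0]], [[0, 0, 0], [0, 0, 0]]]}}

```text
clock: 3.95
tcp_pos: [0.5473, -0.2333, 0.074]
orientation: [3.063, -0.697, 0.003]
contact_force: [0.8, -0.3, -0.1]
grip_width: 0.0851
```

```bash
python3 - <<'E'
from h import *
need([.543,-.2385,.073],-26.2)
f=grab_frame("scene");cv2.imwrite("pics/s2.png",cv2.resize(cv2.cvtColor(f["frame"],cv2.COLOR_RGB2BGR)[120:260,140:320],None,fx=4,fy=4))
E
```

```text
clock 3.95 tcp [ 0.5473 -0.2333  0.074 ] xaz -25.64 F [ 0.8 -0.3 -0.1] w 0.0851
shift tool [-0.0017  0.0065  0.001 ] turn units [-0.003 -0.019  0.111]
joints [-0.14  0.57  0.59  1.9  -0.43  0.8   0.24]
```

View pics/s2.png

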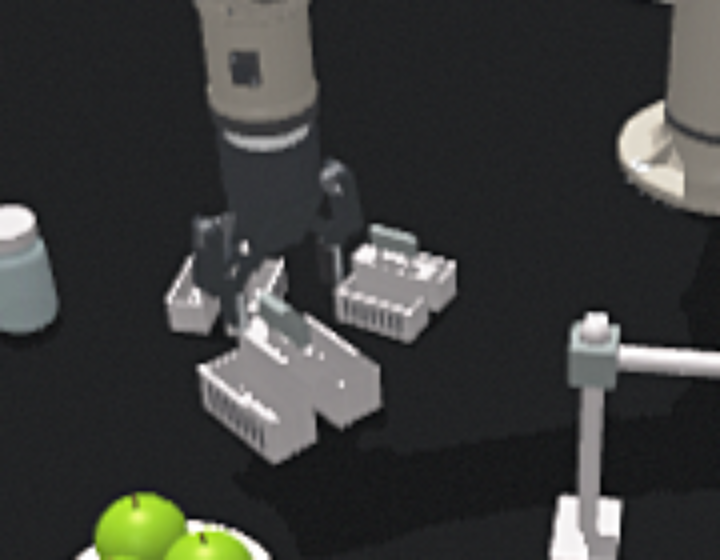

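```bash
python3 - <<'E'
from h import *
o,M=st();f=grab_frame("scene");t=grab_frame("top")
k=lambda uv:((uv[0]+.5-140)*4,(uv[1]+.5-120)*4)
for dz in (0,.013,.03):
  for s in (-.043,0,.043):
    p=o["tcp_pos"]+M@np.array([s,0,-dz]); print(dz,s,np.round(k(proj(f,p))))
print("block",[np.round(k(proj(f,[.543+s*.4415,-.2385+s*.897,.104]))) for s in(-.03,.03)])
im=cv2.cvtColor(t["frame"],cv2.COLOR_RGB2BGR);cv2.imwrite("pics/t2.png",cv2.resize(im[180:300,300:420],None,fx=5,fy=5))
im=cv2.cvtColor(f["frame"],cv2.COLOR_RGB2BGR)
im=cv2.resize(im[165:245,170:270],None,fx=7,fy=7,interpolation=cv2.INTER_CUBIC)
for dz,c in((0,(0,0,255)),(.013,(0,255,0))):
  for s in(-.043,0,.043):
    u=proj(f,o["tcp_pos"]+M@np.array([s,0,-dz]));cv2.circle(im,(int((u[0]+.5-170)*7),int((u[1]+.5-165)*7)),4,c,-1)
cv2.imwrite("pics/s3.png",im)
E
```

```text
0 -0.043 [330. 321.]
0 0 [288. 342.]
0 0.043 [246. 364.]
0.013 -0.043 [329. 308.]
0.013 0 [287. 329.]
0.013 0.043 [244. 351.]
0.03 -0.043 [327. 291.]
0.03 0 [285. 312.]
0.03 0.043 [242. 334.]
block [array([260., 293.]), array([305., 324.])]
```

View pics/s3.png

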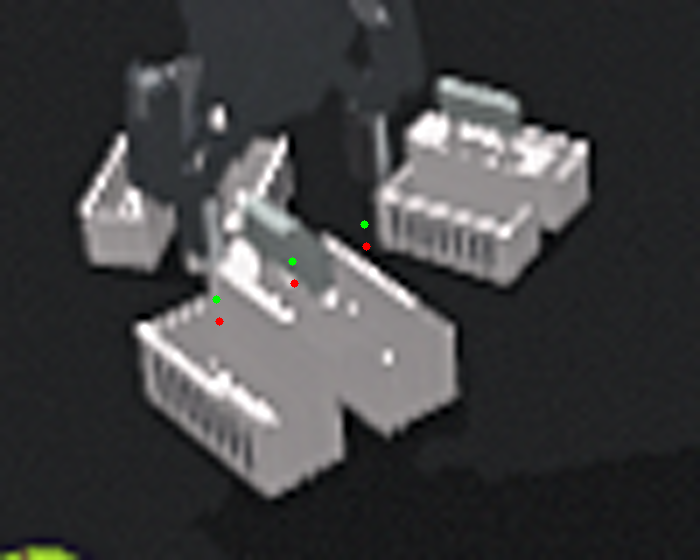

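View pics/t2.png

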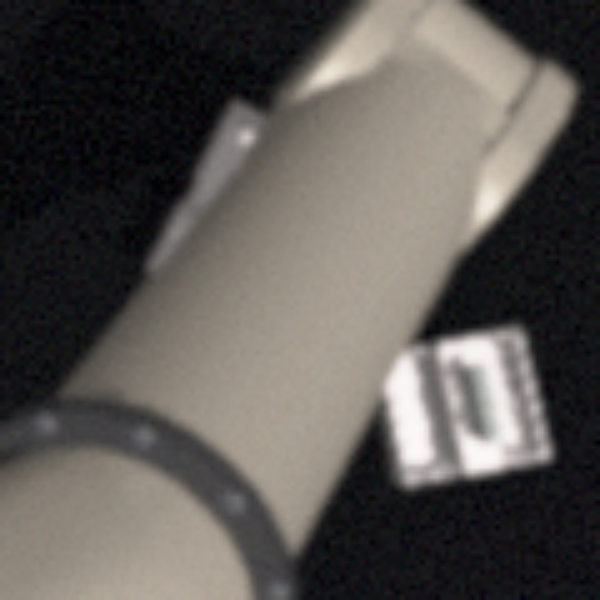

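>>> {"fn": "send_rows", "kwargs": {"series": [[[-0.0015, 0.0065, 0], [0, 0, 0.1]], [[0, 0, 0], [0, 0, 0]], [[0, 0, 0], [0, 0, 0]], [[0, 0, 0], [0, 0, 0]]], "fingers": 150, "grip_force": 40}}

```text
clock: 4.6
tcp_pos: [0.5423, -0.2382, 0.0731]
orientation: [-3.06, 0.711, -0.0]
contact_force: [0.3, -0.2, 0.9]
grip_width: 0.0354
```

```bash
cat > look.py <<'E'
from h import *
import sys
need([.543,-.2385,.073],-26.2)
o,M=st();f=grab_frame("scene")
im=cv2.cvtColor(f["frame"],cv2.COLOR_RGB2BGR)
im=cv2.convertScaleAbs(cv2.resize(im[165:245,170:270],None,fx=7,fy=7,interpolation=cv2.INTER_CUBIC),alpha=1.6,beta=10)
w=o["grip_width"]/2
for s in(-w,w):
    u=proj(f,o["tcp_pos"]+M@np.array([s,0,0]));cv2.circle(im,(int((u[0]+.5-170)*7),int((u[1]+.5-165)*7)),3,(0,0,255),-1)
cv2.imwrite(sys.argv[1],im)
E
python3 look.py pics/s4.png
```

```text
clock 4.6 tcp [ 0.5423 -0.2382  0.0731] xaz -26.15 F [ 0.3 -0.2  0.9] w 0.0354
shift tool [ 0.0008 -0.0001  0.0001] turn units [-0.002  0.     0.01 ]
joints [-0.13  0.57  0.59  1.9  -0.43  0.8   0.24]
```

View pics/s4.png

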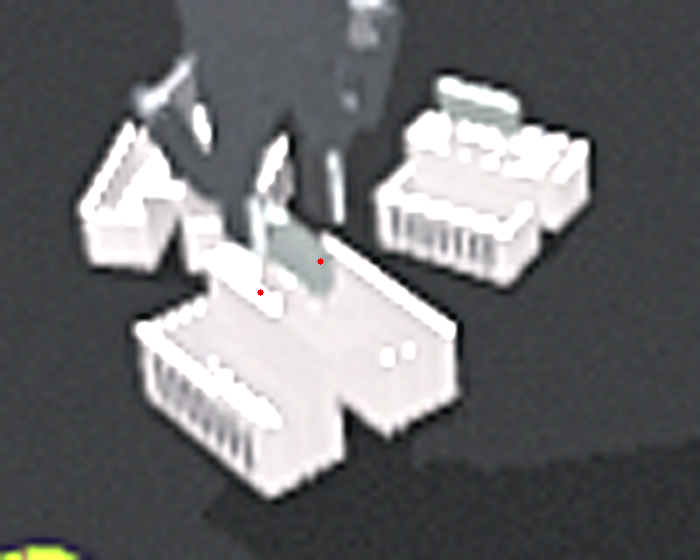

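The scene crop shows the fingers straddling the grey block, left pad at (258,230) and right pad behind it at (335,190). Closing.

>>> {"fn": "send_rows", "kwargs": {"series": [[[0, 0, 0], [0, 0, 0]], [[0, 0, 0], [0, 0, 0]], [[0, 0, 0], [0, 0, 0]], [[0, 0, 0], [0, 0, 0]], [[0, 0, 0], [0, 0, 0]], [[0, 0, 0], [0, 0, 0]]], "fingers": 255, "grip_force": 40}}

```text
clock: 5.4
tcp_pos: [0.5423, -0.2383, 0.0731]
orientation: [-3.06, 0.711, -0.0]
contact_force: [0.7, 0.8, -1.4]
grip_width: 0.0105
```

```bash
python3 look.py pics/s5.png
```

```text
clock 5.4 tcp [ 0.5423 -0.2383  0.0731] xaz -26.15 F [ 0.7  0.8 -1.4] w 0.0105
shift tool [ 0.0007 -0.0001  0.0001] turn units [-0.001 -0.     0.009]
joints [-0.13  0.57  0.59  1.9  -0.43  0.8   0.24]
```

View pics/s5.png

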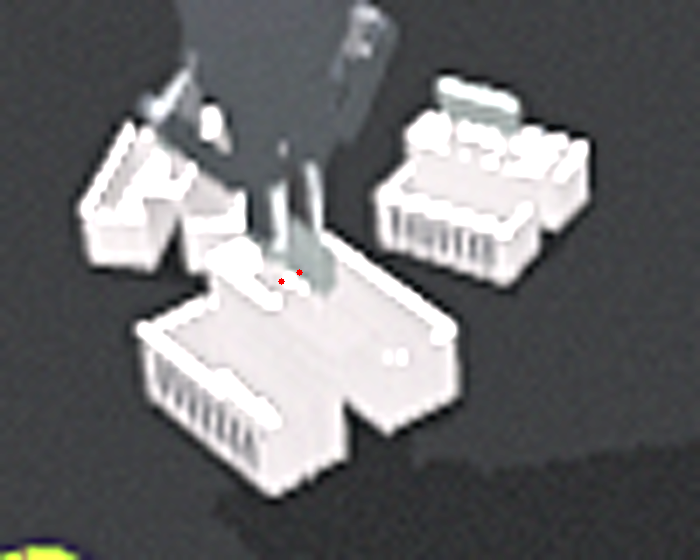

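Gripped: the opening is 10.5 mm on the 12 mm block, near its middle. Lifting.

>>> {"fn": "send_rows", "kwargs": {"series": [[[0, 0, -0.01], [0, 0, 0]], [[0, 0, -0.03], [0, 0, 0]], [[0, 0, -0.05], [0, 0, 0]], [[0, 0, -0.05], [0, 0, 0]], [[0, 0, -0.05], [0, 0, 0]], [[0, 0, -0.035], [0, 0, 0]], [[0, 0, -0.01], [0, 0, 0]], [[0, 0, 0], [0, 0, 0]], [[0, 0, 0], [0, 0, 0]]]}}

```text
clock: 6.58
tcp_pos: [0.5412, -0.2377, 0.3061]
orientation: [-3.06, 0.711, 0.006]
contact_force: [0.1, 1.1, -3.5]
grip_width: 0.0105
```

```bash
python3 - <<'E'
from h import *
# placing target: rail y=55; TCP above with caddy underside clear
mid=np.array([.5654,.1927]);a=np.radians(13.66);Y=np.array([-np.sin(a),np.cos(a)])
t=mid+.05*Y;print(t, mid+.083*Y)
need([*t,.305],13.66)
f=grab_frame("scene");cv2.imwrite("pics/s6.png",cv2.resize(cv2.cvtColor(f["frame"],cv2.COLOR_RGB2BGR)[80:260,130:330],None,fx=4,fy=4)[:600])
f=grab_frame("top");cv2.imwrite("pics/t6.png",cv2.cvtColor(f["frame"],cv2.COLOR_RGB2BGR))
E
```

```text
[0.55359201 0.24128571] [0.54579874 0.27335228]
clock 6.58 tcp [ 0.5412 -0.2377  0.3061] xaz -26.15 F [ 0.1  1.1 -3.5] w 0.0105
shift tool [-0.2    -0.4354  0.0015] turn units [-7.000e-03  4.100e-02 -7.963e+00]
joints [-0.27  0.31  0.75  1.67 -0.22  1.25  0.07]
```

View pics/s6.png

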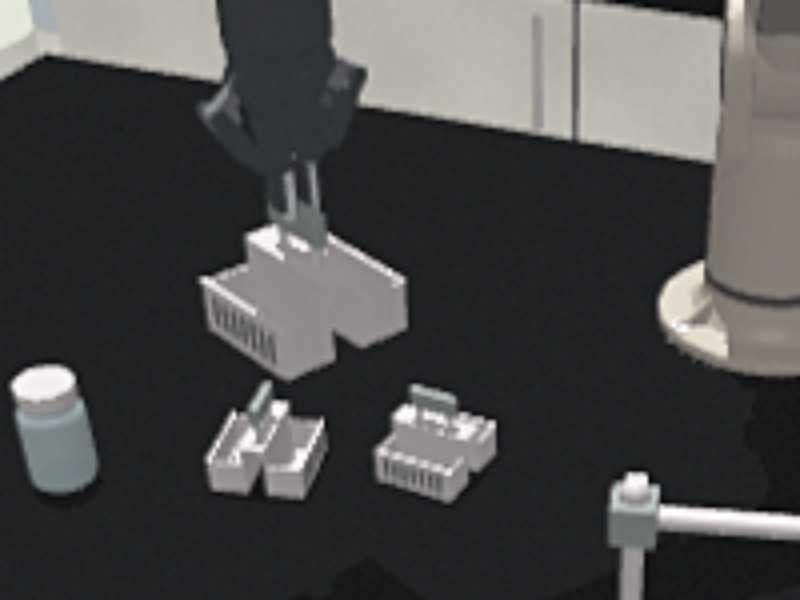

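>>> {"fn": "send_rows", "kwargs": {"series": [[[-0.0167, -0.0364, 0], [0, 0, -0.995]], [[-0.0134, -0.0377, 0], [0, 0, -0.995]], [[-0.0101, -0.0387, 0], [0, 0, -0.995]], [[-0.0067, -0.0395, 0], [0, 0, -0.995]], [[-0.0032, -0.0399, 0], [0, 0, -0.995]], [[0.0003, -0.04, 0], [0, 0, -0.995]], [[0.0038, -0.0398, 0], [0, 0, -0.995]], [[0.0072, -0.0394, 0], [0, 0, -0.995]], [[0.0104, -0.0386, 0], [0, 0, 0]], [[0.0104, -0.0386, 0], [0, 0, 0]], [[0.0104, -0.0386, 0], [0, 0, 0]], [[0.0104, -0.0386, 0], [0, 0, 0]], [[0, 0, 0], [0, 0, 0]], [[0, 0, 0], [0, 0, 0]], [[0, 0, 0], [0, 0, 0]]]}}

```text
clock: 8.55
tcp_pos: [0.5556, 0.2399, 0.3078]
orientation: [3.119, 0.37, -0.001]
contact_force: [0.7, 0.0, -3.9]
grip_width: 0.0101
```

```bash
python3 - <<'E'
from h import *
import pickle
need([.5536,.2413,.305],13.66)
for n in("scene","top"):
    f=grab_frame(n);pickle.dump(f,open(f"pics/{n}7.pkl","wb"))
    im=cv2.cvtColor(f["frame"],cv2.COLOR_RGB2BGR)
    im=im[120:300,260:460] if n=="scene" else im[160:280,90:290]
    cv2.imwrite(f"pics/{n}7.png",cv2.resize(im,None,fx=4 if n=="top" else 3.3,fy=4 if n=="top" else 3.3,interpolation=cv2.INTER_CUBIC))
E
```

```text
clock 8.55 tcp [0.5556 0.2399 0.3078] xaz 13.51 F [ 0.7  0.  -3.9] w 0.0101
shift tool [-0.0017 -0.0019  0.0028] turn units [ 0.008  0.006 -0.029]
joints [-0.83  0.3   0.41  1.62 -0.12  1.25 -0.16]
```

View pics/scene7.png

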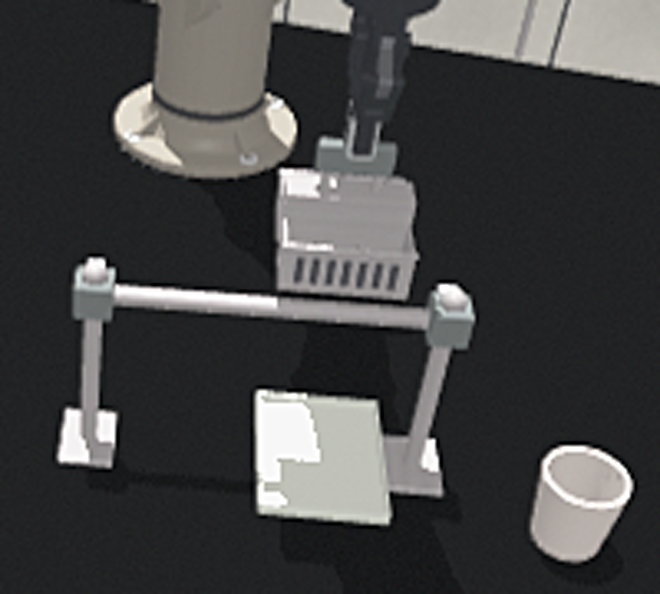

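View pics/top7.png

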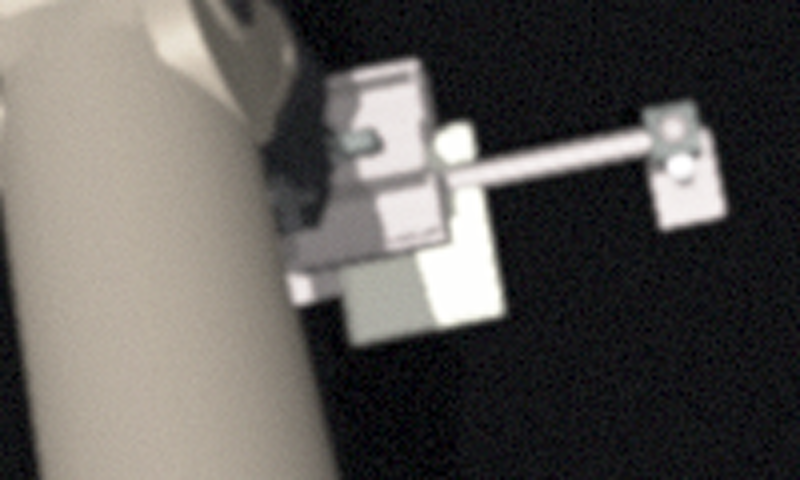

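```bash
python3 - <<'E'
from h import *
import pickle
T=pickle.load(open("pics/top7.pkl","rb"))
im=cv2.cvtColor(T["frame"],cv2.COLOR_RGB2BGR)
o,M=st();z0=o["tcp_pos"][2]-.073
k=7;im=cv2.resize(im[170:240,160:260],None,fx=k,fy=k,interpolation=cv2.INTER_CUBIC)
for x,y,z,c in [(s*.056,y,.04,(0,0,255)) for s in(1,-1) for y in(.05,.03)]+[(s*.006,.03,.104,(0,255,0)) for s in(1,-1)]+[(s*.0135,.05,.0615,(255,0,0)) for s in(1,-1)]:
    p=o["tcp_pos"]+M@np.array([x,y,0]);p[2]=z0+z
    u=proj(T,p);cv2.circle(im,(int((u[0]+.5-160)*k),int((u[1]+.5-170)*k)),2,c,-1)
mid=np.array([.5654,.1927]);a=np.radians(13.66);Y=np.array([-np.sin(a),np.cos(a)]);X=np.array([Y[1],-Y[0]])
for yy in(-.1,-.06,-.02):
  for s in(-.008,0,.008):
    q=mid+yy*Y+s*X;u=proj(T,[*q,.175]);cv2.circle(im,(int((u[0]+.5-160)*k),int((u[1]+.5-170)*k)),2,(0,200,255),-1)
cv2.imwrite("pics/t8.png",im)
E
```

```text
(no output)
```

View pics/t8.png

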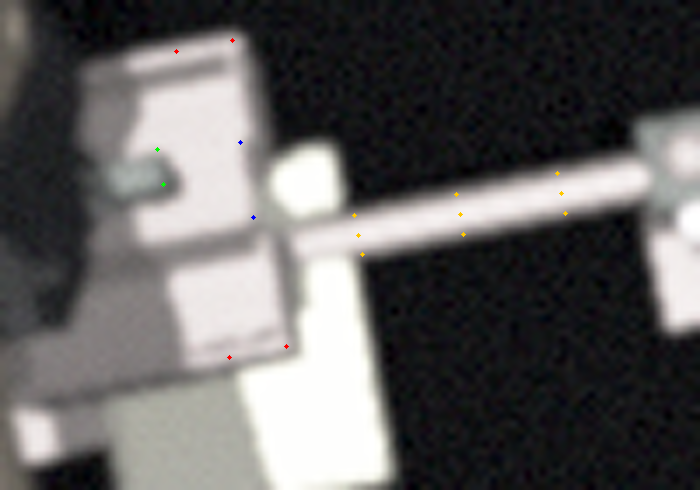

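The top view shows the caddy centred on the tool across the slot. Along the bar it sits about 4 mm toward the rail's -y from the tool, and it is parallel to the bar. Correcting the lateral position and starting down.

>>> {"fn": "send_rows", "kwargs": {"series": [[[-0.0017, 0, 0.01], [0, 0, -0.03]], [[0, 0, 0.015], [0, 0, 0]], [[0, 0, 0.015], [0, 0, 0]], [[0, 0, 0.006], [0, 0, 0]], [[0, 0, 0], [0, 0, 0]], [[0, 0, 0], [0, 0, 0]]]}}

```text
clock: 9.4
tcp_pos: [0.5542, 0.2413, 0.2626]
orientation: [-3.119, -0.377, -0.001]
contact_force: [-0.1, 0.1, -3.7]
grip_width: 0.0105
```

```bash
cat > rl.py <<'E'
from h import *
mid=np.array([.5654,.1927]);a=np.radians(13.66);Y=np.array([-np.sin(a),np.cos(a)]);X=np.array([Y[1],-Y[0]])
def rl():
    o,M=st();q=o["tcp_pos"][:2]-mid;F=o["contact_force"]
    print("rail x %.1f y %.1f z %.1f mm"%(1e3*q@X,1e3*q@Y,1e3*o["tcp_pos"][2]),"F rail",(F[:2]@X).round(1),(F[:2]@Y).round(1),F[2].round(1),"M",o["moment"].round(2))
E
python3 - <<'E'
from rl import *
rl();need([.5536,.2413,.258],13.66)
f=grab_frame("scene");im=cv2.cvtColor(f["frame"],cv2.COLOR_RGB2BGR)[150:240,280:420]
cv2.imwrite("pics/s9.png",cv2.resize(im,None,fx=5.5,fy=5.5,interpolation=cv2.INTER_CUBIC))
E
```

```text
rail x 0.5 y 49.9 z 262.6 mm F rail -0.1 0.1 -3.7 M [ 0.02 -0.01 -0.01]
clock 9.4 tcp [0.5542 0.2413 0.2626] xaz 13.79 F [-0.1  0.1 -3.7] w 0.0105
shift tool [-0.0005 -0.0001  0.0046] turn units [-0.003 -0.011  0.026]
joints [-0.83  0.33  0.4   1.69 -0.14  1.15 -0.14]
```

View pics/s9.png

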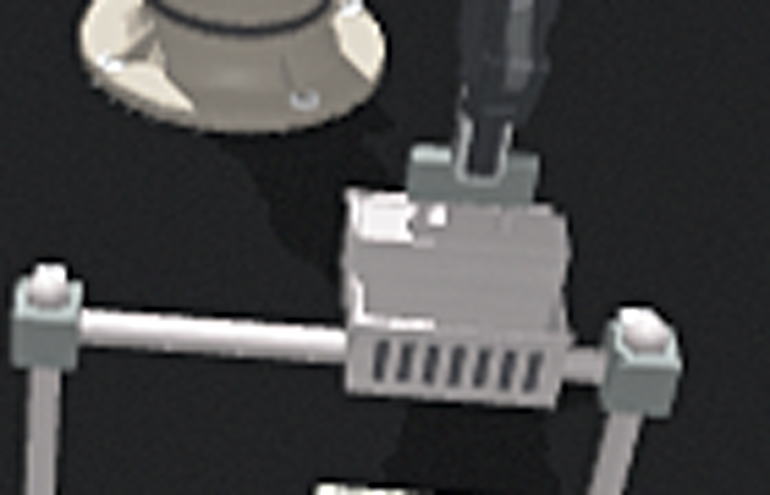

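>>> {"fn": "send_rows", "kwargs": {"series": [[[-0.0005, 0, 0.004], [0, 0, 0]], [[0, 0, 0.003], [0, 0, 0]], [[0, 0, 0.003], [0, 0, 0]], [[0, 0, 0.003], [0, 0, 0]], [[0, 0, 0.003], [0, 0, 0]], [[0, 0, 0.003], [0, 0, 0]]]}}

```text
clock: 10.2
tcp_pos: [0.5532, 0.241, 0.2429]
orientation: [3.119, 0.377, -0.0]
contact_force: [-0.8, -0.5, -2.6]
grip_width: 0.0105
```

```bash
python3 -c "
from rl import *
rl()"
```

```text
rail x -0.4 y 49.9 z 242.9 mm F rail -0.9 -0.3 -2.6 M [-0.04 -0.02 -0.02]
```

No contact, and the bar is inside the slot. Continuing down to about 208 mm.

>>> {"fn": "send_rows", "kwargs": {"series": [[[0, 0, 0.006], [0, 0, 0]], [[0, 0, 0.006], [0, 0, 0]], [[0, 0, 0.006], [0, 0, 0]], [[0, 0, 0.006], [0, 0, 0]], [[0, 0, 0.006], [0, 0, 0]], [[0, 0, 0.002], [0, 0, 0]], [[0, 0, 0], [0, 0, 0]]]}}

```text
clock: 11.08
tcp_pos: [0.5532, 0.241, 0.211]
orientation: [3.119, 0.377, -0.0]
contact_force: [0.8, -0.1, -3.3]
grip_width: 0.0104
```

```bash
python3 - <<'E'
from rl import *
rl();need([.5536,.2413,.197],13.66)
f=grab_frame("scene");im=cv2.cvtColor(f["frame"],cv2.COLOR_RGB2BGR)[150:240,280:420]
cv2.imwrite("pics/s10.png",cv2.resize(im,None,fx=5.5,fy=5.5,interpolation=cv2.INTER_CUBIC))
E
```

```text
rail x -0.4 y 49.8 z 211.0 mm F rail 0.8 -0.3 -3.3 M [ 0.  -0.  -0.1]
clock 11.07 tcp [0.5532 0.241  0.211 ] xaz 13.79 F [ 0.8 -0.1 -3.3] w 0.0104
shift tool [ 0.0004 -0.0002  0.014 ] turn units [0.001 0.002 0.027]
joints [-0.82  0.37  0.39  1.75 -0.16  1.05 -0.13]
```

View pics/s10.png

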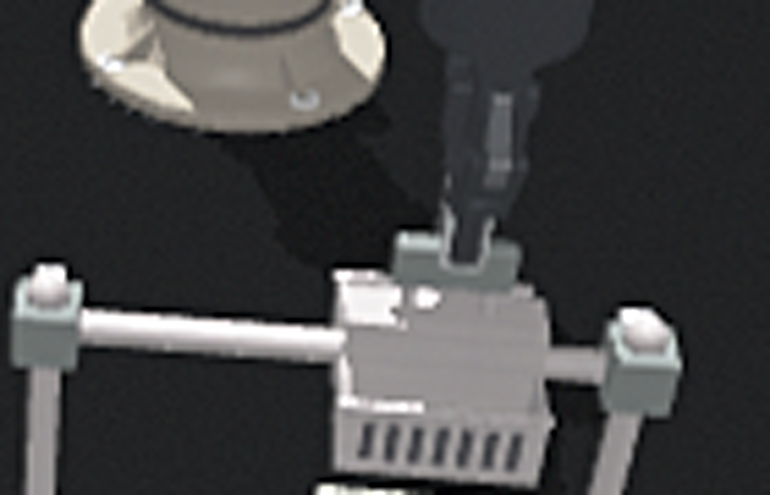

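>>> {"fn": "send_rows", "kwargs": {"series": [[[0, 0, 0.003], [0, 0, 0]], [[0, 0, 0.003], [0, 0, 0]], [[0, 0, 0.002], [0, 0, 0]], [[0, 0, 0.001], [0, 0, 0]], [[0, 0, 0], [0, 0, 0]]]}}

```text
clock: 11.75
tcp_pos: [0.5533, 0.241, 0.2021]
orientation: [3.119, 0.377, -0.0]
contact_force: [-0.0, 1.1, -2.6]
grip_width: 0.0102
```

>>> {"fn": "send_rows", "kwargs": {"series": [[[0, 0, 0.001], [0, 0, 0]], [[0, 0, 0.001], [0, 0, 0]], [[0, 0, 0], [0, 0, 0]]]}}

```text
clock: 12.12
tcp_pos: [0.5532, 0.241, 0.2]
orientation: [3.119, 0.377, -0.0]
contact_force: [-0.1, 0.3, -3.5]
grip_width: 0.0101
```

>>> {"fn": "send_rows", "kwargs": {"series": [[[0, 0, 0.001], [0, 0, 0]], [[0, 0, 0], [0, 0, 0]]]}}

```text
clock: 12.38
tcp_pos: [0.5532, 0.241, 0.199]
orientation: [3.119, 0.377, -0.0]
contact_force: [0.7, 0.1, -4.0]
grip_width: 0.0105
```

>>> {"fn": "send_rows", "kwargs": {"series": [[[0, 0, 0.001], [0, 0, 0]], [[0, 0, 0], [0, 0, 0]]]}}

```text
clock: 12.62
tcp_pos: [0.5532, 0.241, 0.198]
orientation: [3.119, 0.377, -0.0]
contact_force: [0.7, -0.5, -4.0]
grip_width: 0.0102
```

>>> {"fn": "send_rows", "kwargs": {"series": [[[0, 0, 0.0005], [0, 0, 0]], [[0, 0, 0], [0, 0, 0]]]}}

```text
clock: 12.88
tcp_pos: [0.5532, 0.241, 0.1976]
orientation: [3.119, 0.377, -0.0]
contact_force: [0.0, -0.1, -2.9]
grip_width: 0.0099
```

>>> {"fn": "send_rows", "kwargs": {"series": [[[0, 0, 0.0007], [0, 0, 0]], [[0, 0, 0], [0, 0, 0]]]}}

```text
clock: 13.12
tcp_pos: [0.5532, 0.241, 0.1968]
orientation: [-3.119, -0.377, 0.0]
contact_force: [0.3, 0.8, -3.4]
grip_width: 0.0104
```

>>> {"fn": "send_rows", "kwargs": {"series": [[[0, 0, 0.0005], [0, 0, 0]], [[0, 0, 0], [0, 0, 0]]]}}

```text
clock: 13.38
tcp_pos: [0.5532, 0.241, 0.1963]
orientation: [3.119, 0.377, -0.0]
contact_force: [-0.6, 0.6, -4.3]
grip_width: 0.0105
```

>>> {"fn": "send_rows", "kwargs": {"series": [[[0, 0, 0.0005], [0, 0, 0]], [[0, 0, 0], [0, 0, 0]]]}}

```text
clock: 13.62
tcp_pos: [0.5532, 0.2411, 0.1958]
orientation: [3.119, 0.377, -0.0]
contact_force: [0.6, -0.9, -3.6]
grip_width: 0.0108
```

>>> {"fn": "send_rows", "kwargs": {"series": [[[0, 0, 0.0005], [0, 0, 0]], [[0, 0, 0], [0, 0, 0]]]}}

```text
clock: 13.88
tcp_pos: [0.5532, 0.241, 0.1954]
orientation: [3.119, 0.377, -0.0]
contact_force: [-0.1, 0.5, -2.9]
grip_width: 0.0107
```

>>> {"fn": "send_rows", "kwargs": {"series": [[[0, 0, 0.0005], [0, 0, 0]], [[0, 0, 0], [0, 0, 0]]]}}

```text
clock: 14.12
tcp_pos: [0.5532, 0.241, 0.1948]
orientation: [3.119, 0.377, -0.0]
contact_force: [-0.3, -0.5, -3.9]
grip_width: 0.01
```

>>> {"fn": "send_rows", "kwargs": {"series": [[[0, 0, 0.0005], [0, 0, 0]], [[0, 0, 0], [0, 0, 0]]]}}

```text
clock: 14.38
tcp_pos: [0.5533, 0.2411, 0.1946]
orientation: [-3.119, -0.377, -0.0]
contact_force: [-1.5, -0.4, -2.1]
grip_width: 0.0102
```

>>> {"fn": "send_rows", "kwargs": {"series": [[[0, 0, 0.0004], [0, 0, 0]], [[0, 0, 0], [0, 0, 0]]]}}

```text
clock: 14.62
tcp_pos: [0.5535, 0.2412, 0.1945]
orientation: [-3.118, -0.377, -0.001]
contact_force: [-1.8, -0.8, 3.3]
grip_width: 0.0104
```

>>> {"fn": "send_rows", "kwargs": {"series": [[[0, 0, 0.0004], [0, 0, 0]], [[0, 0, 0], [0, 0, 0]]]}}

```text
clock: 14.88
tcp_pos: [0.5536, 0.2412, 0.1945]
orientation: [-3.118, -0.377, -0.001]
contact_force: [-2.7, 0.5, 5.7]
grip_width: 0.0105
```

>>> {"fn": "send_rows", "kwargs": {"series": [[[-0.0007, 0, -0.0003], [0, 0, 0]], [[0, 0, 0], [0, 0, 0]]]}}

```text
clock: 15.12
tcp_pos: [0.5533, 0.2411, 0.1945]
orientation: [-3.118, -0.377, -0.003]
contact_force: [0.3, -0.7, 5.3]
grip_width: 0.0104
```

```bash
python3 - <<'E'
from rl import *
rl()
f=grab_frame("scene");im=cv2.cvtColor(f["frame"],cv2.COLOR_RGB2BGR)[150:240,280:420]
cv2.imwrite("pics/s11.png",cv2.resize(im,None,fx=5.5,fy=5.5,interpolation=cv2.INTER_CUBIC))
rl()
E
```

```text
rail x -0.4 y 49.9 z 194.5 mm F rail 0.1 -0.8 5.3 M [-0.02  0.06  0.01]
rail x -0.4 y 49.9 z 194.5 mm F rail 0.3 0.2 5.3 M [-0.1   0.04  0.  ]
```

View pics/s11.png

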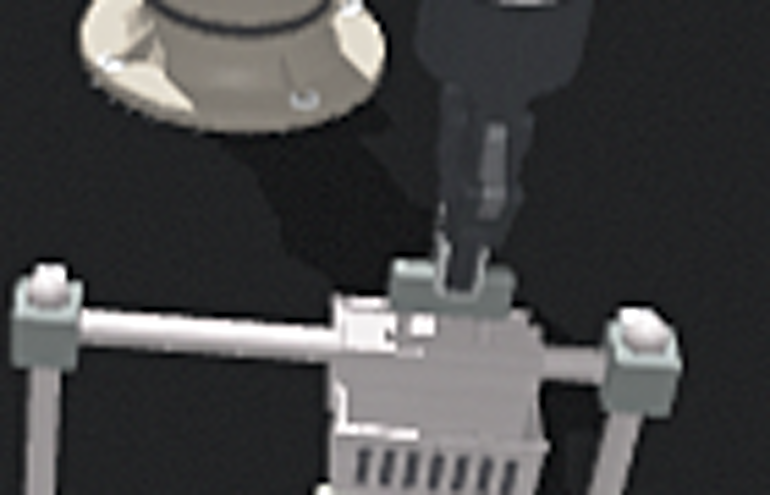

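The caddy is on the bar with about 9 N net and no lateral force. I'll ease that a little and slide left.

>>> {"fn": "send_rows", "kwargs": {"series": [[[0, 0, -0.0004], [0, 0, 0]], [[0, -0.002, 0], [0, 0, 0]], [[0, -0.003, 0], [0, 0, 0]], [[0, -0.003, 0], [0, 0, 0]], [[0, 0, 0], [0, 0, 0]]]}}

```text
clock: 15.8
tcp_pos: [0.5513, 0.2477, 0.1945]
orientation: [3.118, 0.376, 0.001]
contact_force: [1.6, -4.4, 5.2]
grip_width: 0.0107
```

```bash
python3 -c "
from rl import *
rl()"
```

```text
rail x -0.7 y 56.7 z 194.5 mm F rail 0.5 -4.6 5.2 M [-0.86 -0.36  0.01]
```

>>> {"fn": "send_rows", "kwargs": {"series": [[[0, 0, -0.0004], [0, 0, 0]], [[0, 0, 0], [0, 0, 0]]]}}

```text
clock: 16.05
tcp_pos: [0.5509, 0.2483, 0.1946]
orientation: [3.118, 0.377, 0.001]
contact_force: [1.9, -3.6, 1.6]
grip_width: 0.0103
```

>>> {"fn": "send_rows", "kwargs": {"series": [[[0, -0.003, 0], [0, 0, 0]], [[0, -0.003, 0], [0, 0, 0]], [[0, -0.003, 0], [0, 0, 0]], [[0, -0.003, 0], [0, 0, 0]], [[0, 0, 0], [0, 0, 0]]]}}

```text
clock: 16.68
tcp_pos: [0.5476, 0.2612, 0.1946]
orientation: [-3.118, -0.378, 0.0]
contact_force: [3.3, -0.4, 0.2]
grip_width: 0.0101
```

```bash
python3 - <<'E'
from rl import *
rl();need([.5462,.2716,.1945],13.66)
f=grab_frame("scene");im=cv2.cvtColor(f["frame"],cv2.COLOR_RGB2BGR)[150:240,280:420]
cv2.imwrite("pics/s12.png",cv2.resize(im,None,fx=5.5,fy=5.5,interpolation=cv2.INTER_CUBIC))
E
```

```text
rail x -1.1 y 70.8 z 194.6 mm F rail 3.1 -1.2 0.2 M [-0.17 -0.7  -0.08]
clock 16.68 tcp [0.5476 0.2612 0.1946] xaz 13.84 F [ 3.3 -0.4  0.2] w 0.0101
shift tool [ 0.0011 -0.0104  0.0001] turn units [-0.008 -0.     0.036]
joints [-0.84  0.39  0.38  1.76 -0.17  1.02 -0.15]
```

View pics/s12.png

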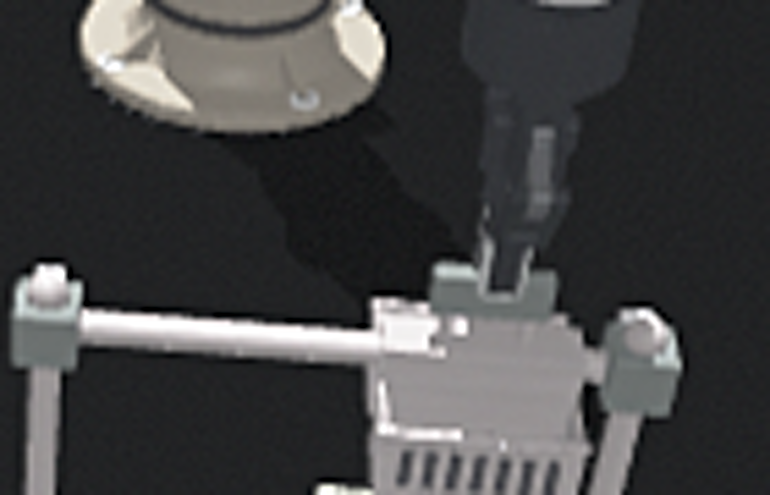

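>>> {"fn": "send_rows", "kwargs": {"series": [[[0.0005, -0.002, 0], [0, 0, 0]], [[0.0005, -0.002, 0], [0, 0, 0]], [[0.0001, -0.002, 0], [0, 0, 0]], [[0.0001, -0.002, 0], [0, 0, 0]], [[0, 0, 0], [0, 0, 0]]]}}

```text
clock: 17.35
tcp_pos: [0.5466, 0.2687, 0.1946]
orientation: [-3.118, -0.378, 0.001]
contact_force: [-1.1, -2.4, 1.3]
grip_width: 0.0106
```

```bash
python3 -c "
from rl import *
rl()"
```

```text
rail x -0.3 y 78.3 z 194.6 mm F rail -1.6 -2.0 1.3 M [-0.46 -0.01  0.01]
```

>>> {"fn": "send_rows", "kwargs": {"series": [[[0, -0.0015, 0], [0, 0, 0]], [[0, -0.0015, 0], [0, 0, 0]], [[0, -0.001, 0], [0, 0, 0]], [[0, 0, 0], [0, 0, 0]]]}}

```text
clock: 17.85
tcp_pos: [0.5459, 0.2726, 0.1945]
orientation: [-3.118, -0.378, 0.0]
contact_force: [0.1, -1.9, -0.1]
grip_width: 0.0108
```

```bash
python3 -c "
from rl import *
rl()"
```

```text
rail x -0.1 y 82.3 z 194.5 mm F rail -0.3 -1.9 -0.1 M [-0.3  -0.06 -0.05]
```

>>> {"fn": "send_rows", "kwargs": {"series": [[[0, -0.001, 0], [0, 0, 0]], [[0, -0.001, 0], [0, 0, 0]], [[0, 0, 0], [0, 0, 0]]]}}

```text
clock: 18.23
tcp_pos: [0.5459, 0.2728, 0.1946]
orientation: [3.117, 0.375, -0.0]
contact_force: [1.2, -5.9, 0.9]
grip_width: 0.0107
```

>>> {"fn": "send_rows", "kwargs": {"series": [[[0, -0.001, 0], [0, 0, 0]], [[0, 0, 0], [0, 0, 0]]]}}

```text
clock: 18.48
tcp_pos: [0.5459, 0.2729, 0.1947]
orientation: [3.117, 0.374, -0.0]
contact_force: [0.9, -6.9, 2.5]
grip_width: 0.0099
```

>>> {"fn": "send_rows", "kwargs": {"series": [[[0, -0.001, 0], [0, 0, 0]], [[0, 0, 0], [0, 0, 0]]]}}

```text
clock: 18.73
tcp_pos: [0.546, 0.273, 0.1948]
orientation: [3.116, 0.373, -0.0]
contact_force: [1.3, -9.2, 2.7]
grip_width: 0.0101
```

```bash
python3 - <<'E'
from rl import *
rl()
f=grab_frame("scene");im=cv2.cvtColor(f["frame"],cv2.COLOR_RGB2BGR)[170:240,330:410]
cv2.imwrite("pics/s13.png",cv2.resize(im,None,fx=8,fy=8,interpolation=cv2.INTER_CUBIC))
E
```

```text
rail x 0.1 y 82.6 z 194.8 mm F rail -0.9 -9.2 2.7 M [-2.07 -0.24  0.07]
```

View pics/s13.png

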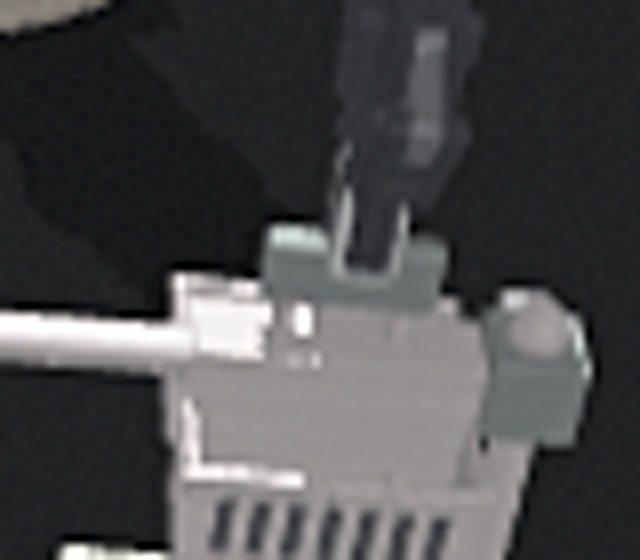

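The caddy now butts: motion stalls at 82.6 mm while the force builds to about 9 N. The crop shows its end against the collar at (485,380). Taking the push off before letting go.

>>> {"fn": "send_rows", "kwargs": {"series": [[[0, 0.001, 0], [0, 0, 0]], [[0, 0.001, 0], [0, 0, 0]], [[0, 0, 0], [0, 0, 0]]]}}

```text
clock: 19.15
tcp_pos: [0.5459, 0.2728, 0.1947]
orientation: [3.118, 0.375, -0.0]
contact_force: [1.4, -6.1, 1.6]
grip_width: 0.0106
```

```bash
python3 -c "
from rl import *
rl();need([.5459,.2728,.1945],13.66)"
```

```text
rail x 0.0 y 82.5 z 194.7 mm F rail -0.1 -6.2 1.6 M [-1.3  -0.15  0.07]
clock 19.15 tcp [0.5459 0.2728 0.1947] xaz 13.73 F [ 1.4 -6.1  1.6] w 0.0106
shift tool [-0.      0.      0.0002] turn units [0.016 0.004 0.015]
joints [-0.85  0.4   0.38  1.75 -0.17  1.03 -0.17]
```

>>> {"fn": "send_rows", "kwargs": {"series": [[[0, 0.001, 0], [0, 0, 0]], [[0, 0, 0], [0, 0, 0]]]}}

```text
clock: 19.4
tcp_pos: [0.5459, 0.2729, 0.1946]
orientation: [3.118, 0.377, -0.0]
contact_force: [1.0, -5.0, 0.8]
grip_width: 0.01
```

>>> {"fn": "send_rows", "kwargs": {"series": [[[0, 0.0008, 0.0002], [0, 0, 0]], [[0, 0, 0], [0, 0, 0]]]}}

```text
clock: 19.65
tcp_pos: [0.5459, 0.2727, 0.1946]
orientation: [-3.118, -0.378, 0.0]
contact_force: [-0.7, -3.4, 0.6]
grip_width: 0.0103
```

```bash
python3 -c "
from rl import *
rl();need([.5459,.2728,.1945],13.66)"
```

```text
rail x -0.0 y 82.4 z 194.6 mm F rail -1.5 -3.1 0.6 M [-0.77 -0.01  0.03]
clock 19.65 tcp [0.5459 0.2727 0.1946] xaz 13.81 F [-0.7 -3.4  0.6] w 0.0103
shift tool [-0.     -0.0001  0.0001] turn units [-0.004  0.001  0.029]
joints [-0.85  0.4   0.38  1.75 -0.17  1.02 -0.17]
```

>>> {"fn": "send_rows", "kwargs": {"series": [[[0, 0.0008, 0], [0, 0, 0]], [[0, 0, 0], [0, 0, 0]]]}}

```text
clock: 19.9
tcp_pos: [0.546, 0.2727, 0.1945]
orientation: [-3.118, -0.378, 0.0]
contact_force: [-1.1, -0.0, 1.1]
grip_width: 0.0103
```

>>> {"fn": "send_rows", "kwargs": {"series": [[[0, 0, 0], [0, 0, 0]], [[0, 0, 0], [0, 0, 0]], [[0, 0, 0], [0, 0, 0]], [[0, 0, 0], [0, 0, 0]]], "fingers": 170, "grip_force": 20}}

```text
clock: 20.4
tcp_pos: [0.5463, 0.2718, 0.1945]
orientation: [-3.119, -0.377, -0.0]
contact_force: [-0.7, 0.1, 0.3]
grip_width: 0.0286
```

```bash
python3 - <<'E'
from rl import *
rl()
f=grab_frame("scene");im=cv2.cvtColor(f["frame"],cv2.COLOR_RGB2BGR)[170:240,330:410]
cv2.imwrite("pics/s14.png",cv2.resize(im,None,fx=8,fy=8,interpolation=cv2.INTER_CUBIC))
E
```

```text
rail x 0.1 y 81.3 z 194.5 mm F rail -0.6 0.3 0.3 M [-0.01  0.02 -0.03]
```

View pics/s14.png

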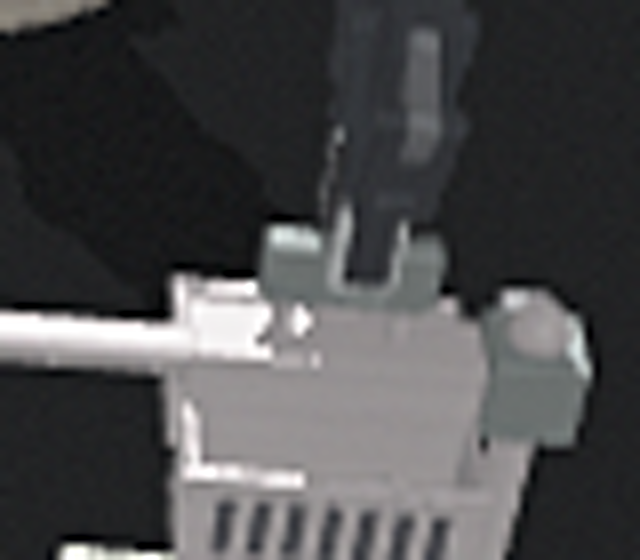

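The fingers are open and the caddy hasn't moved. Retreating straight up.

>>> {"fn": "send_rows", "kwargs": {"series": [[[0, 0, 0], [0, 0, 0]], [[0, 0, -0.005], [0, 0, 0]], [[0, 0, -0.015], [0, 0, 0]], [[0, 0, -0.03], [0, 0, 0]], [[0, 0, -0.04], [0, 0, 0]], [[0, 0, -0.04], [0, 0, 0]], [[-0.03, 0, -0.03], [0, 0, 0]], [[-0.04, 0, 0], [0, 0, 0]], [[-0.04, 0, 0], [0, 0, 0]], [[0, 0, 0], [0, 0, 0]], [[0, 0, 0], [0, 0, 0]], [[0, 0, 0], [0, 0, 0]]], "fingers": 120}}

```text
clock: 21.95
tcp_pos: [0.4403, 0.2455, 0.3547]
orientation: [3.119, 0.376, 0.001]
contact_force: [0.1, 0.4, -0.7]
grip_width: 0.0454
```

```bash
python3 - <<'E'
from rl import *
rl()
for n,a in(("scene",(150,290,260,460)),("top",(160,280,90,290))):
    f=grab_frame(n);im=cv2.cvtColor(f["frame"],cv2.COLOR_RGB2BGR);cv2.imwrite(f"pics/{n}15f.png",im)
    cv2.imwrite(f"pics/{n}15.png",cv2.resize(im[a[0]:a[1],a[2]:a[3]],None,fx=4,fy=4,interpolation=cv2.INTER_CUBIC))
E
```

```text
rail x -109.1 y 80.8 z 354.7 mm F rail 0.2 0.4 -0.7 M [-0.02 -0.    0.02]
```

View pics/scene15.png

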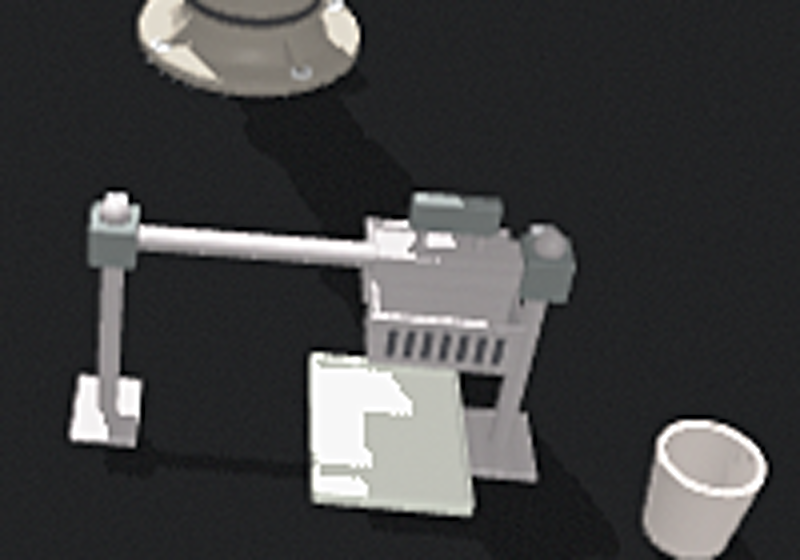

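View pics/top15.png

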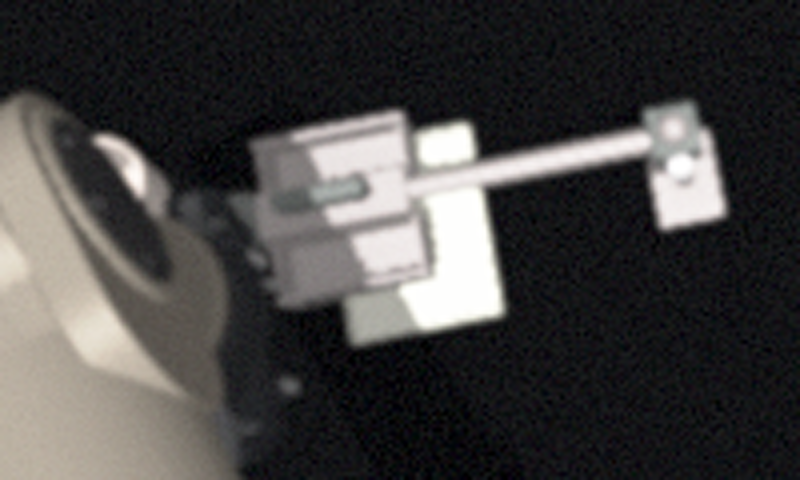

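```bash
python3 - <<'E'
from rl import *
f=grab_frame("top")
c=lambda x,y:((x+.5)/4-.5+90,(y+.5)/4-.5+160)
for q in ((407,110),(433,275)):
    p=onz(f,*c(*q),.1615)[:2]-mid;print("rail x,y",p@X,p@Y)
s=grab_frame("scene");im=cv2.cvtColor(s["frame"],cv2.COLOR_RGB2BGR)[190:250,345:415]
cv2.imwrite("pics/s16.png",cv2.resize(im,None,fx=10,fy=10,interpolation=cv2.INTER_CUBIC))
E
```

```text
rail x,y 0.05778603339491571 0.025942784597198853
rail x,y -0.05877057430040061 0.027996497269122404
```

View pics/s16.png

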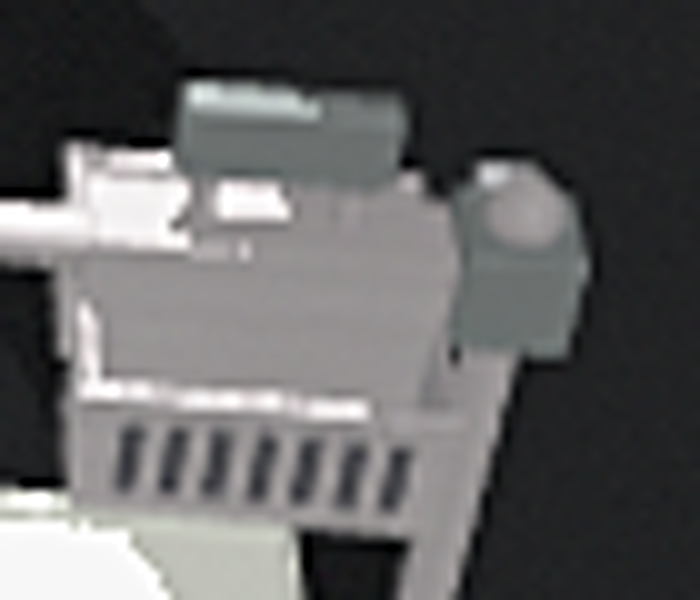

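View pics/scene15f.png

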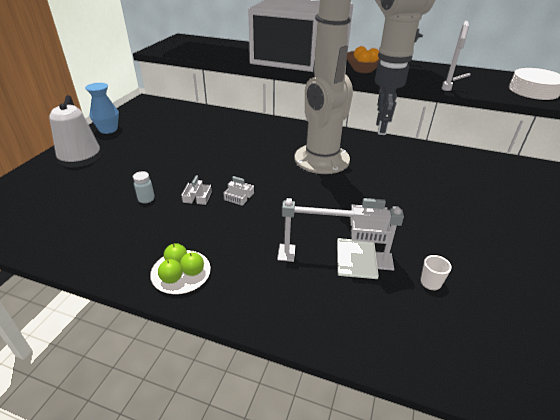

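```bash
python3 - <<'E'
import cv2,numpy as np
a=cv2.resize(cv2.imread("pics/s13.png",0),(80,70),interpolation=cv2.INTER_AREA)
b=cv2.imread("pics/scene15f.png",0)[170:240,330:410]
c=cv2.resize(cv2.imread("pics/s14.png",0),(80,70),interpolation=cv2.INTER_AREA)
for n,i in(("slots",(slice(58,70),slice(22,60))),("post/collar",(slice(36,56),slice(58,76)))):
    for m,x in(("released",c),("end",b)):
        A=a[i].astype(np.float32);B=x[i].astype(np.float32)
        print(n,m,cv2.phaseCorrelate(A,B,cv2.createHanningWindow(A.shape[::-1],cv2.CV_32F)))
E
```

```text
slots released ((0.11919579127800262, -0.06704858871029895), 1.0390060484409331)
slots end ((0.28835561736467596, -0.08406713864433346), 0.8504269883036614)
post/collar released ((-0.1741555273213269, -0.13975349127835202), 0.9416244778368208)
post/collar end ((-0.08683757712913298, -0.15385626436987998), 1.0135544942484962)
```

```bash
python3 -c "
from h import *
print(r.get_obs()['clock'],r.hand_in())"
```

```text
the job is handed in; nothing more can be done
22.15 None
```

The caddy hangs astride the bar, one basket on each side, with its end against the left-hand collar and over the tray. I handed the job in at 22.15 s; it reports no verdict.

- **Setting down:** I gripped the grey block and lowered the caddy in steps of 1 mm and less until it touched the bar, at about 9 N, then eased off. By touch the bar's axis is about 173.5 mm high; my camera estimate was 176 mm.
- **Sliding:** I slid it left until it stalled against the collar, pushing with about 9 N. I took the sideways push off before opening the fingers, when the bar was already carrying its weight.
- **Last checks:**
  - The caddy did not move when released or afterwards (image shift under about 0.3 px).
  - The arm is clear of everything.
  - In the last picture, the apples, cup, jar and two small caddies look unmoved; I did not measure them.
- **One disagreement:** the top picture puts the caddy's free end 2–4 mm short of where it should be when butted. I put that down to image blur and calibration error and trusted the stall and the force instead.

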